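# Raise the reel stand to its upper rung

## Robot

A 6-joint arm with a two-finger parallel gripper is mounted at the origin on the work surface. World frame = base frame: x ahead of the robot, y to its left, z up, the work surface at z = 0. Lengths are in mm, angles in degrees, forces in N, time in s.
With the tool pointing down it reaches from about 300 to 850 mm from the base axis. Payload 4.2 kg.
Tool frame: the origin (TCP) lies between the finger pads; the fingertips stand 22 mm ahead of it and the grasp point (between the pads) lies 3 mm ahead of it; z points along the fingers, y is the direction in which the jaws open and shut (so a half turn about z gives the same grasp; the last joint's range is limited). The gripper opens to 91 mm and grips with 3 to 60 N. Pads are 32 mm wide; open, the fingers measure 118 mm over their backs; the gripper's body (76 mm by 178 mm) begins 60 mm behind the grasp point.
Start: joints at [68.755, 18.312, 89.639, -0, 72.044, -1.146], TCP at [197.601, 539.995, 235.976] pointing down, gripper open.
Joint ranges: [-177.97, 177.97], [-48.28, 115.42], [12.27, 149.76], [-77.06, 257.06], [2.81, 150.46], [-146.56, 146.56]. Speed limits (degrees/s): [147.25, 147.25, 180, 180, 180, 180].

## Interface

Orientations are given as [roll, pitch, yaw] about the fixed x, y, z axes, in that order (R = Rz(yaw) Ry(pitch) Rx(roll)).
In Python, from workcell import * gives the robot as it stands.
- The arm moves only by the shell command python3 -m jog 'ROWS' [OPENING] [FORCE]. ROWS is text: rows parted by semicolons, each of 6 numbers parted by spaces: the shift along the tool's x, y, z in units of 0.5 m (1.0 is 0.5 m), then the turn, a rotation vector about the tool's x, y, z in units of pi/2 rad (1.0 is pi/2 rad). A call has 1 to 20 rows; each row is the pose to reach, as a shift and turn from the pose measured when the call began, along the tool's axes at that moment; what a row does not reach only later rows make up. A row lasts 1/12 s, in which the tool goes at most 41.7 mm and 7.16 degrees, less where a joint would pass 70% of its speed; a pose out of reach is approached as far as the arm can. A call with a number of a shift or a turn outside -1 to 1 is refused whole. A call with a gripper value outside its range is refused whole. OPENING is the opening, from -1 (shut) to 1 (fully open), set as the call begins (- or left out, the last holds). The fingers move at their own pace and stop on an object; FORCE is the grip in N (left out, the last holds). Time passes only in rows, so rows that repeat a pose let the fingers close. It gives the time, the measured TCP pose, the force and the opening at its end, in the units of the state.
- state(): the state, without advancing time (a new reading comes with each control period).
- grab_frame(name): name is "scene" or "top"; returns the picture (400x640x3 uint8, red, green, blue); there is no depth.
- calibration(name): a dict with "mtx" (3x3 intrinsics, pixels), "rvec" (rotation vector, rad) and "tvec" (3), from world to camera coordinates, as OpenCV has them. Camera axes: x right, y down, z forward; pixel columns grow to the right and rows downward; lengths in mm; the calibration is good to about 2 mm. A picture is of the moment at which its call begins. calibration takes no time and is no camera call.
- job_done(): hands the job in, once; it reports no verdict.
Trained networks look in the newest picture that a camera, given by its name, has taken for a name from the list of things; names that differ only in an ending like _2 or _b are one class to them, and where a whole thing is asked for, a point or a joint stands for the part that bears it (a point fixed in the world has none). Each returns a list of dicts, best first, with "confidence" (0 to 1); they miss things now and then, are a little off and sometimes report something else, mostly with a low value. They report only what shows in the picture. A call takes as long as a camera call.
- spot_in(query, camera): "rect" ([left, top, right, bottom] in pixels, round what is visible of it).
- tip_of(query, camera): "location" ([column, row] in pixels: a listed point, or the origin of a listed thing).
The state is a dict: "time_s": time; "qpos": joint angles; "qvel": joint speeds; "effort": joint torques, N m; "ee_pos": TCP position; "ee_rot": TCP orientation; "force": force on the tool from outside, world axes, zero at the start; "torque": the same for the moment, N m; "gripper_width": finger opening in mm.
Only numpy, scipy, OpenCV 4.12 (cv2) and the standard library are available. Lean on these libraries where they do the work, as an engineer would, in place of code of your own. Each camera call takes 0.05 s, during which the arm holds its last target. There are 200 camera calls.

## Task

Raise the inner section of the extending reel stand slowly by its orange handle until the red pawl has passed the yellow upper rung and swung back out, without ramming the rubber stops, then lower it gently until the pawl sits on the yellow rung and carries the weight, and let go. Do not let the section drop, not even by a few millimetres, and do not force it down on the rung: feel for it. Leave the reel, the bottle and the screwdriver where they are.

Things in the scene. Friction and masses are not known exactly. Their poses are not given: they have to be found in the camera images.
- stand: Steel base plate 170 x 190 x 12 mm of the extending reel stand, fixed to the bench; origin at the centre of its underside, z up; place and yaw differ every time. It carries a two-part ladder: a fixed outer frame and an inner section that slides straight up through it. The black reel disc is at its front (-x); pawl and rungs show at its back (+x).
- column: Fixed outer frame, axes as the stand: two uprights 36 x 16 mm at y = +-55 mm, top at 165 mm. An insert bolted in slots carries two rungs at x = +22 mm (12 deep, 10 high; tops nominally 82 mm, dark, and 122 mm, yellow) and the rubber stops: all sit together up to 12 mm higher or lower than nominal, unmeasured, fixed during the work. Over 25 N between frame and inner section is too much.
- head: Top of the sliding inner section; origin and axes are the stand's while it is down (the start) and rise with it. Steel crosshead 22 x 126 x 18 mm, top at 190 mm; black disc 92 mm in diameter and spindle out to x = -70 mm at 176 mm height; orange handle on top. The inner section weighs 0.45 to 0.8 kg, slides with 1.5 N friction, and falls if let go unsupported.
- grip (a point): Centre of the orange handle, a plain upright block 26 x 26 mm and 52 mm tall on top of the crosshead (216 mm above the bench when down); faces parallel to the stand's x and y axes. It can be pinched from above across either pair of faces; the crosshead's top is 26 mm below this point and nothing stands above the handle.
- carriage (a joint): Height of the inner section above fully down, m (0 at the start). The pawl sits on the dark lower rung at nominally 0.037, on the yellow upper rung at nominally 0.077, each up to 0.012 more or less. It has passed the upper rung and swung back about 0.026 above that seat; the rubber stops begin 0.035 above that seat and yield about 1 mm per 3 N.
- pawl: Red gravity pawl of the inner section, 30 mm wide; origin on its hinge (along y), mid-stand, 50 mm up when down. Nose reaches 28 mm to +x, underside 5 mm below the hinge; heavy tail 32 mm to -x. At rest its axes are parallel to the stand's. Going up, a rung tips the nose down by up to 1 rad until it is past, then it swings back; it cannot tip nose up, so coming down it hooks the rung.
- reel_mid (a point): Centre of a black component reel lying flat, 130 mm diameter, 12 mm high; loose bystander.
- bottle_mid (a point): Centre of a white bottle with blue cap, 48 mm diameter, 120 mm tall, standing; loose bystander.
- driver_grip (a point): On the yellow handle of a screwdriver 170 mm long lying on the bench; loose bystander.

How it is judged (in metres and radians):
On the way:
1. the inner section is raised until the pawl has passed the upper rung and swung back out (value of joint carriage above 0.0885 m and angle between the z axis of pawl and the z axis of stand, either way round below 0.12 rad), for 0.1 s.
At the end, for the whole second after the job is handed in: The inner section hangs at rest with its pawl, swung out level, resting on the yellow upper rung (section 60 to 94 mm above its lowest position, pawl within 0.12 rad, at least 1.5 N on the rung), handle released; reel, bottle and screwdriver within 20 mm of where they were (value of joint carriage between 0.06 and 0.094 m and angle between the z axis of pawl and the z axis of stand, either way round below 0.12 rad and contact force between column and pawl above 1.5 N and linear speed of head below 0.01 m/s and distance of each of reel_mid, bottle_mid, driver_grip from where it was at the start of the episode below 0.02 m); the robot touches nothing.
It fails at once if the inner section or its pawl is pressed against the rungs or stops with more than 25 N (contact force between column and head above 25 N).
It fails at once if the inner section drops (faster than 0.12 m/s downwards) (velocity of joint carriage below -0.12 m/s).
It fails at once if a bystander is knocked away by more than 20 mm (distance of any of reel_mid, bottle_mid, driver_grip from where it was at the start of the episode above 0.02 m).
It also fails if it takes over 51 s, if anything falls off the work surface, if the arm or the gripper's body presses on something with over 40 N, if the wrist force passes 120 N, or if a joint passes its speed limit or range.

## Working session

There is one attempt and no reset: what is moved stays moved. The work goes in short steps, Python scripts to look and compute and a shell command to move; the robot and the scene stay as the last step left them, time stands still between calls to the robot, and variables do not carry over. Pictures are saved under pics/ and viewed, about 8 in all and at most 12, crops included, and the job is handed in when it is done.

```bash
mkdir -p pics
cat > h.py <<'E'
from workcell import *
import numpy as np, cv2
def proj(n,P):
    c=calibration(n); return cv2.projectPoints(np.float64(P).reshape(-1,1,3),np.float64(c["rvec"]),np.float64(c["tvec"]),np.float64(c["mtx"]),None)[0].reshape(-1,2)
def ray(n,uv):
    c=calibration(n);R=cv2.Rodrigues(np.float64(c["rvec"]))[0];t=np.float64(c["tvec"]).ravel()
    d=R.T@np.linalg.inv(np.float64(c["mtx"]))@np.array([uv[0],uv[1],1.]); return -R.T@t,d
def atz(n,uv,z):
    o,d=ray(n,uv); return o+d*(z-o[2])/d[2]
def tri(uvs):
    A=np.zeros((3,3));b=np.zeros(3)
    for n,uv in uvs.items():
        o,d=ray(n,uv);d=d/np.linalg.norm(d);M=np.eye(3)-np.outer(d,d);A+=M;b+=M@o
    return np.linalg.solve(A,b)
E
python3 - <<'E'
from h import *
ims=[]
for n in("scene","top"):
    im=grab_frame(n); cv2.imwrite(f"pics/{n}0.png",im[...,::-1]);
    for q in("stand","grip","head","pawl","reel_mid","bottle_mid","driver_grip"):
        r=tip_of(q,n); print(n,q,[(np.round(a["location"]).tolist(),round(a["confidence"],2)) for a in r[:2]])
    print(spot_in("grip",n)[:1])
s=state();print(s["time_s"],s["ee_pos"],s["ee_rot"],s["force"])
E
```

```text
scene stand [([367.0, 217.0], 0.81), ([360.0, 221.0], 0.6)]
scene grip [([372.0, 169.0], 0.97)]
scene head [([363.0, 222.0], 0.61)]
scene pawl [([366.0, 213.0], 0.7)]
scene reel_mid [([448.0, 257.0], 0.55)]
scene bottle_mid [([303.0, 191.0], 0.56)]
scene driver_grip [([320.0, 245.0], 0.69)]
[{'rect': [346.5, 154.5, 396.2, 220.5], 'confidence': 0.93}]
top stand [([307.0, 272.0], 0.64)]
top grip [([297.0, 267.0], 0.75)]
top head [([304.0, 270.0], 0.91)]
top pawl [([304.0, 268.0], 0.51)]
top reel_mid [([200.0, 296.0], 0.62)]
top bottle_mid [([367.0, 230.0], 0.56)]
top driver_grip [([324.0, 203.0], 0.91)]
[{'rect': [264.9, 254.2, 337.4, 305.9], 'confidence': 0.8}]
0.9 [197.58893146 540.02777538 235.99623652] [ 1.79990358e+02 -1.23270839e-04  1.59905520e+02] [-0.22856245 -0.09974351  0.10416817]
```

View pics/scene0.png

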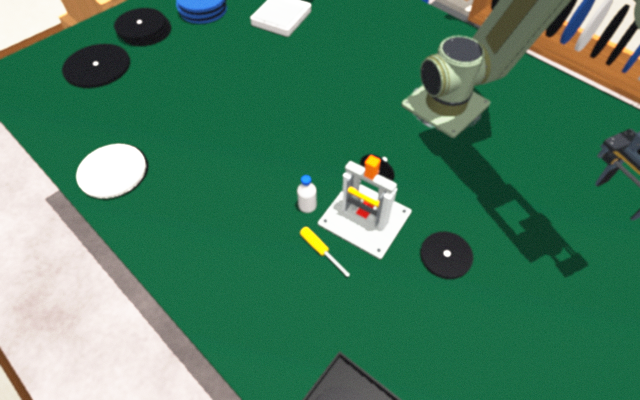

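View pics/top0.png

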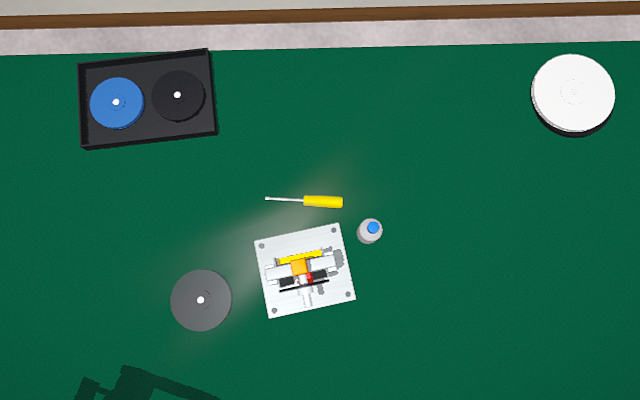

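Run:
```python
from h import *
G=tri({"scene":(372,169),"top":(297,267)});print("grip",G,"reproj",proj("scene",G),proj("top",G))
for n,u in(("scene",(367,217)),("top",(307,272))):print("stand0",atz(n,u,0))
for n,u in(("scene",(372,169)),("top",(297,267))):print("grip216",atz(n,u,216))
print("bottle",atz("top",(367,230),60),"reel",atz("top",(200,296),6),"drv",atz("top",(324,203),10))
im=cv2.imread("pics/top0.png");cv2.imwrite("pics/topc.png",cv2.resize(im[190:340,210:410],None,fx=4,fy=4,interpolation=cv2.INTER_CUBIC))
```

```text
grip [505.41469291  99.56178582 212.91184302] reproj [[371.70964619 168.97390002]] [[296.69073229 267.23547412]]
stand0 [497.24619006 100.5001096    0.        ]
stand0 [500.59624821  88.98902321   0.        ]
grip216 [507.06614676 101.48247333 216.        ]
grip216 [505.71661652  98.86093336 216.        ]
bottle [583.1113611  -38.32843063  60.        ] reel [454.02933188 319.031964     6.        ] drv [649.99263517  48.92000508  10.        ]
```

View pics/topc.png

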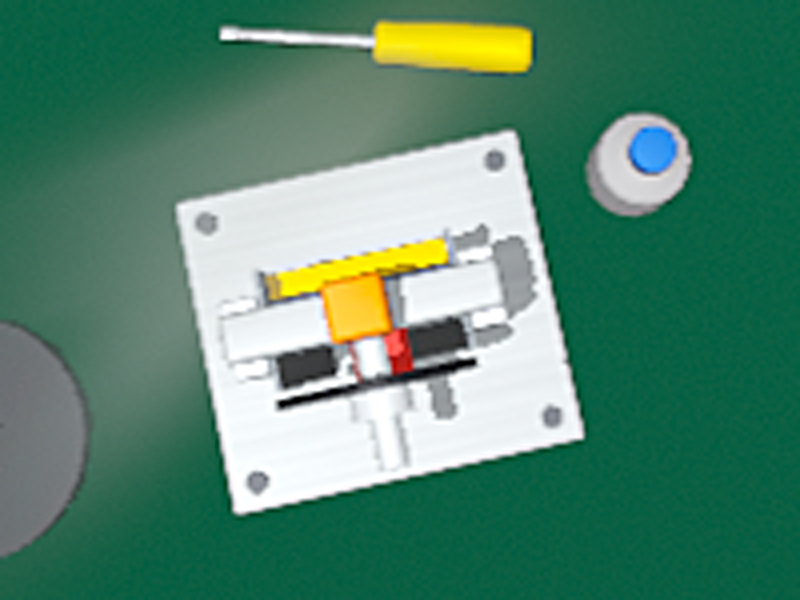

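The pictures show the stand near top-view pixel (304,270). The orange handle's top is at (299,267), the reel is at (200,300), the bottle at (370,231) and the screwdriver at (324,202). I'll take the stand pose from the plate corners and plan the approach across its y faces, which keeps clear of the disc.

Run:
```python
from h import *
from scipy.spatial.transform import Rotation as Ro
C=np.array([(178,203),(517,130),(584,437),(236,514)])/4+[210,190]
P=np.array([atz("top",c,12) for c in C]);print(P.round(1),P.mean(0))
ys=[P[0]-P[1],P[3]-P[2]];xs=[P[0]-P[3],P[1]-P[2]]
for v in ys+xs:print(np.linalg.norm(v[:2]),np.degrees(np.arctan2(v[1],v[0])))
print("handle top",atz("top",(357/4+210,308/4+190),242))
yaw=np.mean([np.degrees(np.arctan2(v[1],v[0])) for v in xs]+[np.degrees(np.arctan2(v[1],v[0]))-90 for v in ys]);print("yaw",yaw)
s=state();R0=Ro.from_euler('xyz',s["ee_rot"],degrees=True)
print(R0.as_matrix().round(3))
for k in(0,180,-180):
    R=Ro.from_euler('xyz',[180,0,yaw+k],degrees=True);print(k,(R0.inv()*R).as_rotvec()/(np.pi/2), R.as_matrix()[:,1])
for z in(290,221):
  T=np.array([505.5,99.5,z]);print((R0.inv().apply(T-s["ee_pos"])/500).round(4))
```

```text
[[569.7 201.5  12. ]
 [605.9  16.6  12. ]
 [441.1 -14.5  12. ]
 [404.7 170.4  12. ]] [505.35844686  93.49033004  12.        ]
188.34961447055335 101.05275191102847
188.44806672586347 101.12949597044484
167.92851185580028 10.671954048849708
167.67547790918738 10.704964069241424
handle top [504.91337033  93.74873234 242.        ]
yaw 10.889791499891109
[[-0.939  0.344  0.   ]
 [ 0.344  0.939  0.   ]
 [ 0.     0.    -1.   ]]
0 [ 3.68334716e-05 -1.39807723e-04  1.65573032e+00] [ 1.88920483e-01 -9.81992389e-01  1.22464680e-16]
180 [ 1.04877799e-04  2.76309016e-05 -3.44269679e-01] [-1.88920483e-01  9.81992389e-01  1.22464680e-16]
-180 [ 1.04877799e-04  2.76309016e-05 -3.44269679e-01] [-1.88920483e-01  9.81992389e-01  1.22464680e-16]
[-0.881  -0.6158 -0.1081]
[-0.881  -0.6159  0.0299]
```

Plate corners and handle top agree on (505.1, 93.6) with yaw 10.9°. The network's y was about 6 mm off that. I'm moving above the handle.

```bash
python3 -m jog '0 0 -0.128 0 0 -0.1; -0.8844 -0.6271 -0.128 0 0 -0.3443; -0.8844 -0.6271 -0.128 0 0 -0.3443; -0.8844 -0.6271 -0.128 0 0 -0.3443; -0.8844 -0.6271 -0.128 0 0 -0.3443; -0.8844 -0.6271 -0.128 0 0 -0.3443; -0.8844 -0.6271 -0.128 0 0 -0.3443; -0.8844 -0.6271 -0.128 0 0 -0.3443; -0.8844 -0.6271 -0.128 0 0 -0.3443; -0.8844 -0.6271 -0.128 0 0 -0.3443; -0.8844 -0.6271 -0.128 0 0 -0.3443; -0.8844 -0.6271 -0.128 0 0 -0.3443; -0.8844 -0.6271 -0.128 0 0 -0.3443; -0.8844 -0.6271 -0.128 0 0 -0.3443; -0.8844 -0.6271 -0.128 0 0 -0.3443; -0.8844 -0.6271 -0.128 0 0 -0.3443; -0.8844 -0.6271 -0.128 0 0 -0.3443; -0.8844 -0.6271 -0.128 0 0 -0.3443; -0.8844 -0.6271 -0.128 0 0 -0.3443; -0.8844 -0.6271 -0.128 0 0 -0.3443' 1 10
python3 - <<'E'
from h import *
im=grab_frame("scene");cv2.imwrite("pics/s1.png",cv2.resize(im[60:260,260:500,::-1],None,fx=3.3,fy=3,interpolation=cv2.INTER_CUBIC))
s=state();print(s["time_s"],s["ee_pos"],s["ee_rot"],s["qpos"],s["force"])
# handle predicted corners in scene
a=np.radians(10.9);X=np.array([np.cos(a),np.sin(a)]);Y=np.array([-np.sin(a),np.cos(a)])
Q=[np.r_[np.array([505.1,93.6])+sx*13*X+sy*13*Y,242] for sx,sy in((1,1),(1,-1),(-1,-1),(-1,1))]
print(((proj("scene",Q)-[260,60])*[3.3,3]).round())
E
```

```text
time_s: 2.57
ee_pos: [504.4, 94.9, 300.1]
ee_rot: [180.0, 0.0, -169.0]
force: [-0.2, 0.1, 0.8]
gripper_width: 91.3
2.6167 [504.50981156  94.70135516 300.11309779] [ 1.79985286e+02  1.02763494e-02 -1.68994458e+02] [ 9.33837375e+00  1.06727244e+01  9.08637455e+01  1.53169257e-02
  7.84536866e+01 -9.16702345e+01] [-0.14884419 -0.45995025 -0.19671197]
[[373. 317.]
 [340. 302.]
 [359. 279.]
 [392. 294.]]
```

View pics/s1.png

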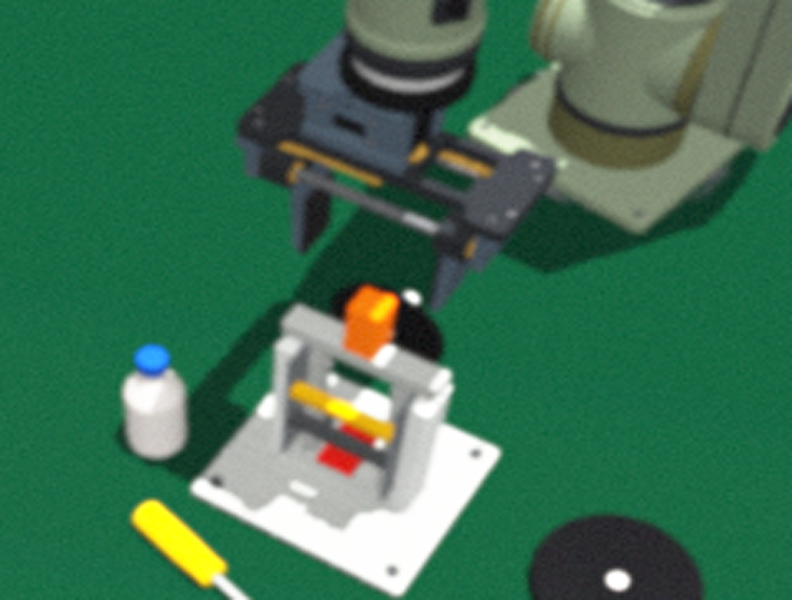

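The gripper is centred over the handle. The handle's top sits at about (372,298) in the crop, within about 2 mm of the prediction. The red pawl is low and the yellow rung is visible. I'll descend and close lightly.

```bash
python3 -m jog '0 0 0.05 0 0 0; 0 0 0.1 0 0 0; 0 0 0.14 0 0 0; 0 0 0.158 0 0 0; 0 0 0.158 0 0 0; 0 0 0.158 0 0 0; 0 0 0.158 0 0 0'
python3 -m jog '0 0 0 0 0 0; 0 0 0 0 0 0; 0 0 0 0 0 0; 0 0 0 0 0 0; 0 0 0 0 0 0; 0 0 0 0 0 0; 0 0 0 0 0 0; 0 0 0 0 0 0; 0 0 0 0 0 0; 0 0 0 0 0 0' -1 5
python3 -c "
from h import *
s=state();print(s['ee_pos'],s['force'],s['torque'],s['gripper_width'])"
```

```text
time_s: 3.2
ee_pos: [505.4, 95.1, 222.5]
ee_rot: [180.0, 0.2, -169.0]
force: [-0.9, 0.4, 0.3]
gripper_width: 91.5
time_s: 4.03
ee_pos: [505.2, 95.8, 222.5]
ee_rot: [179.9, 0.2, -169.0]
force: [-1.6, 10.6, -0.6]
gripper_width: 28.0
[505.23527961  95.81465086 222.47452494] [-1.59580638 10.61402025 -0.64831492] [1.60719797 0.34888139 0.02958029] 28.002243007774357
```

```bash
python3 -m jog '0 0.003 0 0 0 0; 0 0.003 0 0 0 0; 0 0.003 0 0 0 0; 0 0.003 0 0 0 0; 0 0.003 0 0 0 0; 0 0.003 0 0 0 0'
python3 -c "
from h import *
s=state();print(s['ee_pos'],s['force'],s['torque'],s['gripper_width'])"
```

```text
time_s: 4.53
ee_pos: [505.0, 96.8, 222.4]
ee_rot: [179.9, 0.2, -169.0]
force: [1.3, -3.7, -0.8]
gripper_width: 25.8
[505.00316087  96.82333648 222.40037683] [ 1.31194722 -3.7384326  -0.75415252] [-0.5993245  -0.12124119  0.06967719] 25.759232219448045
```

```bash
python3 -m jog '0 0 0 0 0 0; 0 0 0 0 0 0; 0 0 0 0 0 0; 0 0 0 0 0 0; 0 0 -0.002 0 0 0; 0 0 -0.004 0 0 0; 0 0 -0.008 0 0 0; 0 0 -0.012 0 0 0; 0 0 -0.016 0 0 0; 0 0 -0.02 0 0 0; 0 0 -0.024 0 0 0; 0 0 -0.028 0 0 0; 0 0 -0.032 0 0 0; 0 0 -0.036 0 0 0; 0 0 -0.038 0 0 0; 0 0 -0.04 0 0 0; 0 0 -0.04 0 0 0; 0 0 -0.04 0 0 0; 0 0 -0.04 0 0 0; 0 0 -0.04 0 0 0' -1 35
python3 - <<'E'
from h import *
s=state();print(s['ee_pos'],s['force'],s['torque'],s['gripper_width'])
im=grab_frame("scene");cv2.imwrite("pics/s2.png",cv2.resize(im[120:240,300:440,::-1],None,fx=5,fy=5,interpolation=cv2.INTER_CUBIC))
print(tip_of("grip","scene")[:1])
E
```

```text
time_s: 6.2
ee_pos: [505.0, 96.8, 242.7]
ee_rot: [179.9, 0.2, -169.0]
force: [1.1, -1.2, -5.7]
gripper_width: 25.9
[504.98632891  96.80861151 242.69045468] [ 1.1175675  -1.17387432 -5.68412087] [-0.48445499 -0.41614637  0.25493926] 25.905406942241672
[{'location': [371.3, 161.9], 'confidence': 0.77}]
```

View pics/s2.png

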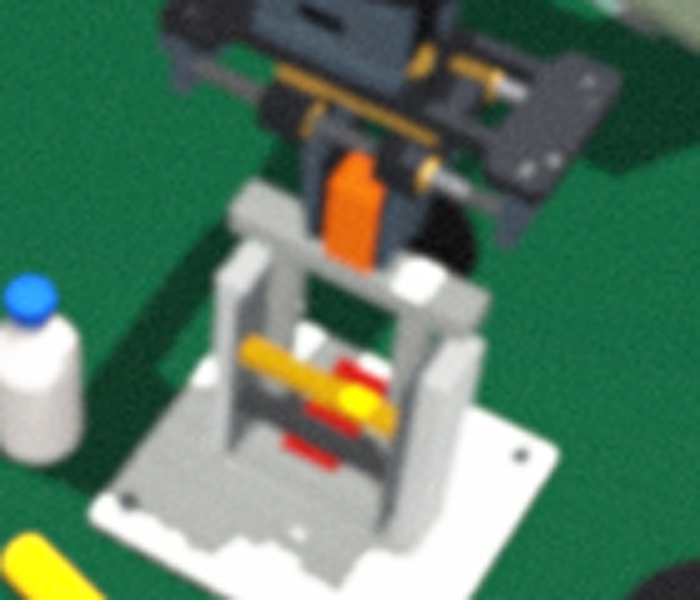

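Lifted about 20 mm with a steady load of −5.7 N. The pawl is visible behind the dark rung. Next I'll estimate the yellow rung's height from the picture (its ends are at about (349,189) and (379,204) in full pixels), using the plate corners as reference.

```bash
python3 - <<'E'
from h import *
im=grab_frame("scene")
a=np.radians(10.9)
def W(c,p): return np.array([c[0]+p[0]*np.cos(a)-p[1]*np.sin(a),c[1]+p[0]*np.sin(a)+p[1]*np.cos(a),p[2]])
hsv=cv2.cvtColor(im,cv2.COLOR_RGB2HSV);m=cv2.inRange(hsv,(19,120,90),(32,255,255));m[:,:340]=0;m[:,395:]=0;m[:180]=0;m[:182]=0;m[215:]=0
ys,xs=np.nonzero(m);print("rung px",len(xs),xs.min(),xs.max(),"cent",xs.mean(),ys.mean());pf=np.polyfit(xs,ys,1);print(pf)
for c in((505.1,93.6),(505.1,96.5)):
    print(c,"corners L,B,R",proj("scene",[W(c,p) for p in((85,-95,12),(85,95,12),(-85,95,12))]).round(1).tolist(),
     "upr tops(+x,outer)",proj("scene",[W(c,p) for p in((18,-63,165),(18,63,165))]).round(1).tolist())
    for z in(110,116,122,128,134):
        e=proj("scene",[W(c,p) for p in((28,-47,z),(28,47,z),(28,-47,z-10),(28,47,z-10),(16,-47,z),(16,47,z))]);print(z,e.mean(0).round(1),e[:2].round(1).tolist(),"fit y err",(e.mean(0)[1]-np.polyval(pf,e.mean(0)[0])).round(2))
E
python3 - <<'E'
import cv2
im=cv2.imread("pics/scene0.png");cv2.imwrite("pics/s0c.png",cv2.resize(im[145:265,310:420],None,fx=5,fy=5,interpolation=cv2.INTER_CUBIC))
E
```

```text
rung px 208 348 379 cent 363.2548076923077 196.52884615384616
[ 0.48671467 19.72740401]
(505.1, 93.6) corners L,B,R [[315.8, 221.1], [379.2, 256.5], [410.1, 208.7]] upr tops(+x,outer) [[341.5, 173.7], [387.9, 197.3]]
110 [361.5 201.1] [[344.2, 192.8], [377.4, 210.2]] fit y err 5.46
116 [361.7 199.8] [[344.2, 191.4], [377.6, 208.8]] fit y err 3.99
122 [361.9 198.4] [[344.3, 190.0], [377.9, 207.4]] fit y err 2.51
128 [362.  196.9] [[344.4, 188.5], [378.1, 206.1]] fit y err 1.01
134 [362.2 195.5] [[344.5, 187.1], [378.4, 204.6]] fit y err -0.49
(505.1, 96.5) corners L,B,R [[316.6, 221.8], [380.1, 257.2], [411.0, 209.3]] upr tops(+x,outer) [[342.4, 174.3], [388.9, 198.0]]
110 [362.4 201.8] [[345.0, 193.5], [378.3, 210.9]] fit y err 5.7
116 [362.6 200.4] [[345.1, 192.1], [378.6, 209.5]] fit y err 4.24
122 [362.8 199. ] [[345.2, 190.7], [378.8, 208.2]] fit y err 2.75
128 [362.9 197.6] [[345.3, 189.2], [379.1, 206.8]] fit y err 1.26
134 [363.1 196.2] [[345.4, 187.8], [379.3, 205.4]] fit y err -0.25
```

View pics/s0c.png

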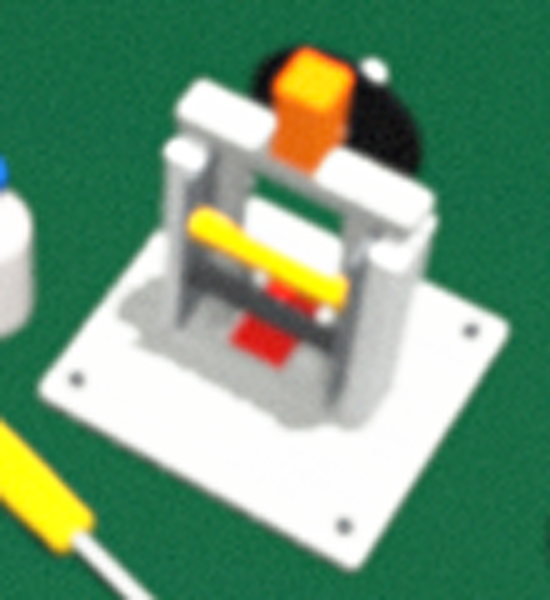

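The rung appears high, with its top at about 132–135 mm. That puts the seat at about 85–89 mm, the pass at about 111–115 mm and the stops at 120 mm or above. I'm lifting in slow stages towards 117 mm.

```bash
python3 -m jog '0 0 -0.002 0 0 0; 0 0 -0.006 0 0 0; 0 0 -0.012 0 0 0; 0 0 -0.018 0 0 0; 0 0 -0.024 0 0 0; 0 0 -0.03 0 0 0; 0 0 -0.036 0 0 0; 0 0 -0.042 0 0 0; 0 0 -0.048 0 0 0; 0 0 -0.054 0 0 0; 0 0 -0.06 0 0 0; 0 0 -0.066 0 0 0; 0 0 -0.072 0 0 0; 0 0 -0.078 0 0 0; 0 0 -0.084 0 0 0; 0 0 -0.09 0 0 0; 0 0 -0.096 0 0 0; 0 0 -0.1 0 0 0; 0 0 -0.1 0 0 0; 0 0 -0.1 0 0 0'
python3 -m jog '0 0 -0.002 0 0 0; 0 0 -0.006 0 0 0; 0 0 -0.01 0 0 0; 0 0 -0.015 0 0 0; 0 0 -0.02 0 0 0; 0 0 -0.025 0 0 0; 0 0 -0.03 0 0 0; 0 0 -0.035 0 0 0; 0 0 -0.04 0 0 0; 0 0 -0.045 0 0 0; 0 0 -0.05 0 0 0; 0 0 -0.055 0 0 0; 0 0 -0.06 0 0 0; 0 0 -0.064 0 0 0; 0 0 -0.068 0 0 0; 0 0 -0.072 0 0 0; 0 0 -0.074 0 0 0; 0 0 -0.074 0 0 0; 0 0 -0.074 0 0 0; 0 0 -0.074 0 0 0'
python3 - <<'E'
from h import *
s=state();print(s['ee_pos'],s['force'],s['gripper_width'])
im=grab_frame("scene");cv2.imwrite("pics/s3.png",cv2.resize(im[110:250,300:440,::-1],None,fx=4,fy=4,interpolation=cv2.INTER_CUBIC))
E
```

```text
time_s: 8.02
ee_pos: [505.0, 96.8, 293.0]
ee_rot: [179.9, 0.2, -169.0]
force: [4.8, -0.7, -6.6]
gripper_width: 25.8
time_s: 9.68
ee_pos: [504.9, 96.8, 330.0]
ee_rot: [179.9, 0.2, -169.0]
force: [6.0, 0.5, -6.0]
gripper_width: 25.4
[504.94293274  96.79071686 330.04512204] [ 5.97461344  0.52314715 -6.01224946] 25.430954395131696
```

View pics/s3.png

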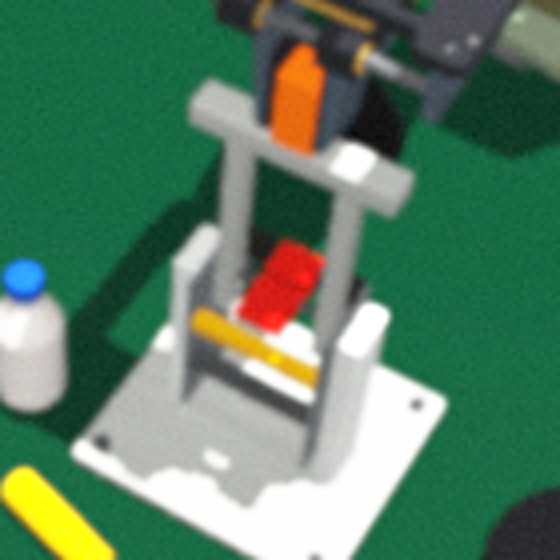

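At h≈107.6 the red pawl shows behind and above the yellow rung, with its nose at crop (262,318). I'll compare that with level and tipped predictions.

Run:
```python
from h import *
a=np.radians(10.9);c=(505,97)
def W(p): return np.array([c[0]+p[0]*np.cos(a)-p[1]*np.sin(a),c[1]+p[0]*np.sin(a)+p[1]*np.cos(a),p[2]])
for t in(0,.3,.6,1.):
    pts=[]
    for x,y,z in((28,-15,-5),(28,15,-5),(28,-15,4),(28,15,4),(-32,-15,4),(-32,15,4)):
        pts.append(W((x*np.cos(t)+z*np.sin(t),y,157.6-x*np.sin(t)+z*np.cos(t))))
    print(t,((proj("scene",pts)+[1,1]-[300,110])*4).round().tolist())
for z in(128,131,134):
    print(z,((proj("scene",[W(p) for p in((28,-47,z),(28,47,z),(28,-47,z-10),(28,47,z-10),(16,-47,z),(16,47,z))])+[1,1]-[300,110])*4).round().tolist())
```

```text
0 [[234.0, 321.0], [278.0, 343.0], [235.0, 312.0], [279.0, 335.0], [285.0, 245.0], [329.0, 266.0]]
0.3 [[235.0, 326.0], [279.0, 348.0], [234.0, 320.0], [278.0, 343.0], [284.0, 238.0], [328.0, 259.0]]
0.6 [[239.0, 327.0], [282.0, 349.0], [235.0, 325.0], [279.0, 348.0], [281.0, 235.0], [325.0, 257.0]]
1.0 [[246.0, 322.0], [289.0, 344.0], [240.0, 326.0], [283.0, 348.0], [274.0, 238.0], [318.0, 260.0]]
128 [[186.0, 321.0], [321.0, 391.0], [185.0, 331.0], [319.0, 401.0], [196.0, 308.0], [331.0, 377.0]]
131 [[186.0, 318.0], [322.0, 389.0], [185.0, 328.0], [320.0, 398.0], [196.0, 305.0], [331.0, 375.0]]
134 [[186.0, 315.0], [322.0, 386.0], [186.0, 325.0], [320.0, 395.0], [197.0, 302.0], [332.0, 372.0]]
```

Tip angle can't be told clearly in this view, so I'm creeping up in small steps and watching the force.

```bash
for i in 1; do python3 -m jog '0 0 -0.002 0 0 0; 0 0 -0.004 0 0 0; 0 0 -0.006 0 0 0; 0 0 -0.008 0 0 0; 0 0 -0.01 0 0 0; 0 0 -0.01 0 0 0; 0 0 -0.01 0 0 0; 0 0 -0.01 0 0 0'; done
python3 -c "
from h import *
s=state();print(s['ee_pos'],s['force'])"
python3 -m jog '0 0 -0.002 0 0 0; 0 0 -0.004 0 0 0; 0 0 -0.006 0 0 0; 0 0 -0.008 0 0 0; 0 0 -0.008 0 0 0; 0 0 -0.008 0 0 0; 0 0 -0.008 0 0 0'
python3 - <<'E'
from h import *
s=state();print(s['ee_pos'],s['force'])
im=grab_frame("scene");cv2.imwrite("pics/s4.png",cv2.resize(im[150:230,330:410,::-1],None,fx=7,fy=7,interpolation=cv2.INTER_CUBIC))
E
```

```text
time_s: 10.4
ee_pos: [505.0, 96.8, 334.9]
ee_rot: [179.9, 0.2, -169.0]
force: [5.3, 0.3, -6.9]
gripper_width: 25.8
[504.96170899  96.78018161 334.89432479] [ 5.29561382  0.31516015 -6.86278728]
time_s: 10.98
ee_pos: [505.0, 96.8, 338.8]
ee_rot: [179.9, 0.2, -169.0]
force: [4.6, 0.4, -7.2]
gripper_width: 26.1
[504.96054394  96.78718334 338.82611761] [ 4.6465617   0.37675793 -7.18954484]
```

View pics/s4.png

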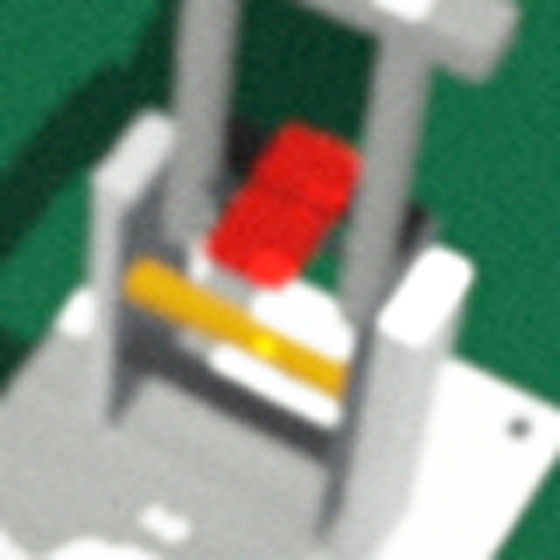

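The pawl now looks level (nose to tail about (11,−17) px, which matches the level prediction) and stands clear above the rung. There's no sign of the stops. I'm lowering slowly to just above the expected seat.

```bash
python3 -m jog '0 0 0.001 0 0 0; 0 0 0.003 0 0 0; 0 0 0.006 0 0 0; 0 0 0.009 0 0 0; 0 0 0.012 0 0 0; 0 0 0.015 0 0 0; 0 0 0.018 0 0 0; 0 0 0.021 0 0 0; 0 0 0.024 0 0 0; 0 0 0.027 0 0 0; 0 0 0.03 0 0 0; 0 0 0.033 0 0 0; 0 0 0.036 0 0 0; 0 0 0.039 0 0 0; 0 0 0.042 0 0 0; 0 0 0.044 0 0 0; 0 0 0.046 0 0 0; 0 0 0.046 0 0 0; 0 0 0.046 0 0 0'
python3 -m jog '0 0 0.001 0 0 0; 0 0 0.002 0 0 0; 0 0 0.003 0 0 0; 0 0 0.004 0 0 0; 0 0 0.004 0 0 0; 0 0 0.004 0 0 0'
```

```text
time_s: 12.62
ee_pos: [505.0, 96.8, 315.5]
ee_rot: [179.9, 0.2, -169.0]
force: [3.9, -0.2, -7.3]
gripper_width: 25.6
time_s: 13.12
ee_pos: [505.0, 96.8, 313.5]
ee_rot: [179.9, 0.2, -169.0]
force: [4.1, -0.3, -6.2]
gripper_width: 25.9
```

```bash
python3 -m jog '0 0 0.001 0 0 0; 0 0 0.002 0 0 0; 0 0 0.002 0 0 0; 0 0 0.002 0 0 0' | grep -E "pos|force"
python3 -m jog '0 0 0.001 0 0 0; 0 0 0.002 0 0 0; 0 0 0.002 0 0 0; 0 0 0.002 0 0 0'| grep -E "pos|force"
```

```text
ee_pos: [505.0, 96.8, 312.4]
force: [3.7, 0.1, -5.7]
ee_pos: [505.0, 96.8, 311.3]
force: [3.4, -0.5, -6.1]
```

```bash
python3 -m jog '0 0 0.001 0 0 0; 0 0 0.002 0 0 0; 0 0 0.002 0 0 0; 0 0 0.002 0 0 0' | grep -E "pos|force"
```

```text
ee_pos: [505.0, 96.8, 310.2]
force: [3.9, -0.2, -5.8]
```

```bash
python3 -m jog '0 0 0.001 0 0 0; 0 0 0.002 0 0 0; 0 0 0.002 0 0 0; 0 0 0.002 0 0 0' | grep -E "pos|force"
```

```text
ee_pos: [505.0, 96.8, 309.1]
force: [3.9, -0.3, -6.7]
```

```bash
python3 -m jog '0 0 0.001 0 0 0; 0 0 0.002 0 0 0; 0 0 0.002 0 0 0; 0 0 0.002 0 0 0' | grep -E "pos|force"
```

```text
ee_pos: [505.0, 96.8, 308.9]
force: [1.7, -1.6, 1.0]
```

```bash
python3 -m jog '0 0 0.001 0 0 0; 0 0 0.002 0 0 0; 0 0 0.002 0 0 0; 0 0 0.002 0 0 0' | grep -E "pos|force"
```

```text
ee_pos: [505.0, 96.8, 308.8]
force: [1.1, -1.5, 7.0]
```

```bash
python3 -m jog '0 0 0.001 0 0 0; 0 0 0.002 0 0 0; 0 0 0.002 0 0 0; 0 0 0.002 0 0 0' | grep -E "pos|force"
```

```text
ee_pos: [505.0, 96.8, 308.8]
force: [1.5, -1.5, 6.6]
```

Contact felt at z=308.8 (h≈86.4), with the force going from −6 to +7 N. I'll relax the push and look before releasing.

```bash
python3 -m jog '0 0 0 0 0 0; 0 0 0 0 0 0; 0 0 0 0 0 0; 0 0 0 0 0 0' | grep -E "pos|force"
python3 - <<'E'
from h import *
im=grab_frame("scene");cv2.imwrite("pics/s5.png",cv2.resize(im[130:230,320:420,::-1],None,fx=5,fy=5,interpolation=cv2.INTER_CUBIC))
E
```

```text
ee_pos: [505.0, 96.8, 308.9]
force: [1.2, -0.8, 3.4]
```

View pics/s5.png

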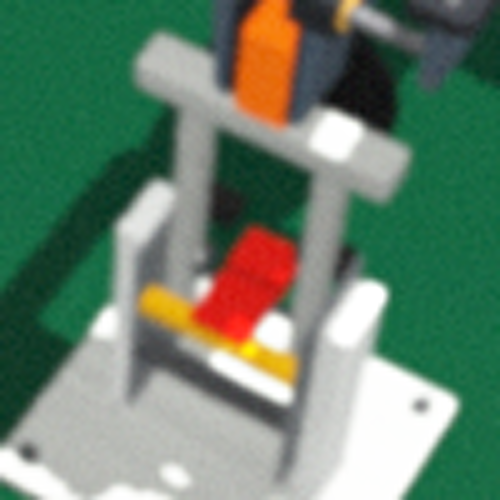

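The red pawl's nose lies over the yellow rung at crop (225,325), so the rung is carrying the weight. Releasing and withdrawing.

```bash
python3 -m jog '0 0 0 0 0 0; 0 0 0 0 0 0; 0 0 0 0 0 0; 0 0 0 0 0 0; 0 0 0 0 0 0' -1 5
python3 -m jog '0 0 0 0 0 0; 0 0 0 0 0 0; 0 0 0 0 0 0; 0 0 0 0 0 0; 0 0 0 0 0 0; 0 0 0 0 0 0; 0 0 0 0 0 0; 0 0 0 0 0 0' 1 5
python3 -m jog '0 0 -0.02 0 0 0; 0 0 -0.06 0 0 0; 0 0 -0.12 0 0 0; 0 0 -0.18 0 0 0; 0 0 -0.18 0 0 0; 0 0 -0.18 0 0 0; 0 0 -0.18 0 0 0; 0 0 -0.18 0 0 0'
python3 - <<'E'
from h import *
im=grab_frame("scene");cv2.imwrite("pics/s6.png",cv2.resize(im[80:280,280:480,::-1],None,fx=3,fy=3,interpolation=cv2.INTER_CUBIC))
E
```

```text
time_s: 16.25
ee_pos: [505.0, 96.8, 308.8]
ee_rot: [179.9, 0.3, -169.0]
force: [1.3, -0.9, 2.4]
gripper_width: 25.9
time_s: 16.92
ee_pos: [505.0, 96.8, 308.8]
ee_rot: [179.9, 0.3, -169.0]
force: [-0.2, -0.7, -0.5]
gripper_width: 76.5
time_s: 17.58
ee_pos: [504.0, 96.5, 397.8]
ee_rot: [179.9, 0.2, -169.0]
force: [1.0, -0.4, -0.2]
gripper_width: 91.3
```

View pics/s6.png

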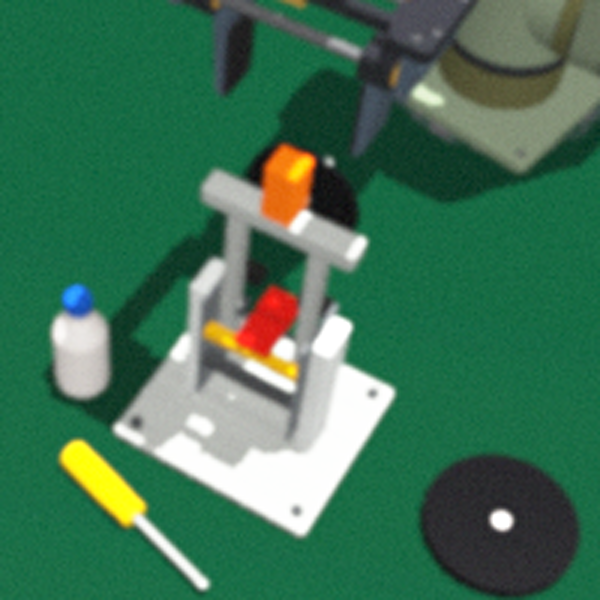

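The section stays up with its pawl on the yellow rung at (255,345). The gripper is clear of the handle, and the bottle, screwdriver and reel haven't moved. Handing in.

```bash
python3 -c "
from workcell import *
print(job_done())"
```

```text
the job is handed in; nothing more can be done
None
```

The job is handed in: the section hangs with its pawl on the yellow rung, and the handle is released. No verdict was reported.

**Raising:** I pinched the handle across its y faces and lifted slowly to about 116 mm. The force there stayed at roughly the section's weight (6–7 N), so I saw no sign of the stops.

**Lowering:** From about 91 mm I came down in steps of about 1 mm and felt the rung at about 86.4 mm. The reading went from about −6 N (carrying the weight) to at most +7 N (pressing down), or roughly 13 N on the rung. I eased that off before opening the jaws.

**Last checks:** After release the wrist force read about zero. The final picture shows the section still up, the pawl nose on the yellow rung, and the reel, bottle and screwdriver not visibly moved. I handed in at about 17.6 s of the 51 s allowed.

**Weaker or disagreeing evidence:**
- **Handle position:** the network's first fix was about 6 mm off in y from the one worked out from the plate corners. The handle turned out to lie between the two, and feel while closing settled it. That first light close gave a side force of about 10 N, which I corrected.
- **Pawl at the top:** the camera shows its tilt only coarsely, so I judged it level from its outline. Its hooking the rung on the way down confirmed it.

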